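Fetch a spare inking roller from the back of a tilt-out bin

TASK

Find which of the rack's two tilt-out bins holds the yellow roller, pull that bin forward by its bar until it stands tipped fully open against its stop, and take the yellow roller out of the cell at its back. Lower the roller into the roller rest so that it lies level with its two axle ends in the two V forks, letting go only once it is lying there. Leave that bin tipped open, and leave the other bin with its brown roller, the ink tin, the lino block and the ink knife as they are.

Things in the scene. Friction and masses are not known exactly. Their poses are not given: they have to be found in the camera images.
- rack: Grey steel rack fixed on the table, 296 wide (y), 141 deep (x), 253 mm high, holding two tilt-out bins. Origin on the table under the middle of the bins' common hinge line, which runs along y at z = 60 mm; x to the back, y to the left seen from the robot. The back is open. Three fixed tins on its roof rise to 298 mm.
- rack_roof (a point): Middle of the front edge of the rack's roof, on its top, 30 mm behind the hinge line. The roof is a clear plastic sheet 8 mm thick, top 253 mm above the table, and reaches from here to the back of the rack: it covers the back cells of shut bins.
- bin_left (a joint): Tilt (rad) of the left bin (rack y = +70 mm): 0 shut, 0.9 tipped forward against its stop, towards the robot. Hinge at its bottom front edge. Grey open plastic bin 126 wide, 109 deep, front wall 110, sides and back 85 mm high, 0.6 kg. It falls shut from small angles; past about 0.75 it stays open by itself. Pulling takes about 5 N.
- bin_right (a joint): The same for the right bin (at rack y = -70 mm), which is identical.
- bin_left_bar (a point): Middle of the left bin's pull bar: round, level, along the rack's y, 12 mm thick, 70 mm long, held above and in front of the bin's front wall by two slanting 10 mm posts at its ends (60 mm clear between them). When shut it is 150 mm above and 35 mm in front of the hinge line; open above, and a finger can hook down behind it. Site x to the bin's back, z up along the bin; they tilt with it.
- bin_right_bar (a point): The same for the right bin.
- bin_left_cell (a point): Centre of the floor of the left bin's back cell, 78 mm behind and 6 mm above the hinge line when shut; axes as the bar's. Cell 51 (x) by 50 mm (y); in front a divider 36 mm wide (y) and 95 mm high, side walls 4 mm thick, 70 mm high, back 85 mm high. The roller stands in it on one axle end and leans on the divider once the bin is tipped.
- bin_right_cell (a point): The same for the right bin.
- roller_yellow: The wanted spare roller: yellow cylinder 40 mm in diameter and 100 mm long, with a steel axle 14 mm in diameter sticking out 26 mm at each end (152 mm long in all), about 0.25 kg. Starts standing on end in one of the two cells. Origin at one axle end; z along the roller's axis towards the other end.
- roller_yellow_center (a point): Middle of the yellow roller (76 mm from its origin along its z).
- roller_brown: An identical roller in dark brown, in the other bin's cell: leave it alone. Origin at its lower axle end.
- rest: Roller rest fixed on the table: dark base 160 x 90 x 12 mm with two aluminium Y forks, 8 mm thick, at x = -63 and +63 mm. Origin on the table under its centre. Each fork has a 90 degree V, open upwards, vertex 64 mm and tips 81 mm above the table. The axle ends go into the Vs, the coloured body between the forks, either way round.
- rest_seat (a point): Where the middle of the roller is when it lies home in the rest: 74 mm above the table, over the rest's origin. Axes as the rest's.
- ink_tin: Bystander: blue-banded steel ink tin 68 mm in diameter, 60 mm high. Origin at the centre of its underside.
- lino_block: Bystander: grey lino on a wood block, 150 x 110 x 16 mm, lying flat. Origin at the centre of its underside.
- ink_knife: Bystander: ink knife (spatula) 200 mm long lying on the table along its x. Origin at the middle of its underside.
Mind the look-alikes: they are no part of the job. Several things look just like the rest: the one meant starts nearest to the robot's base.

How it is judged (in metres and radians):
On the way, in this order (a step that is already met when the one before it is completed fails the run):
1. the bin with the yellow roller is tipped open to its stop (beyond 0.8 rad), the roller still in its cell (((value of joint bin_left above 0.8 rad and distance between roller_yellow and bin_left_cell below 0.03 m) or (value of joint bin_right above 0.8 rad and distance between roller_yellow and bin_right_cell below 0.03 m))), for 0.3 s.
2. the yellow roller is held by the fingers, drawn at least 100 mm clear of the cell floors (contact force between the fingers and roller_yellow above 1 N and distance between roller_yellow and bin_left_cell above 0.1 m and distance between roller_yellow and bin_right_cell above 0.1 m), for 0.1 s.
3. the yellow roller lies home in the rest, the fingers still on it (x of roller_yellow_center in the frame of rest_seat between -0.012 and 0.012 m and y of roller_yellow_center in the frame of rest_seat between -0.005 and 0.005 m and z of roller_yellow_center in the frame of rest_seat between -0.004 and 0.004 m and angle between the z axis of roller_yellow and the x axis of rest, either way round below 0.08 rad and contact force between the fingers and roller_yellow above 0.3 N), for 0.05 s.
At the end, for the whole second after the job is handed in: The yellow roller lies at rest in both V forks: its middle within 12 mm along, 5 mm across and 4 mm in height of the seat, its axis within 0.08 rad of the rest's; the bin it came from is still tipped open (beyond 0.8 rad) and the other is shut (below 0.1 rad) (x of roller_yellow_center in the frame of rest_seat between -0.012 and 0.012 m and y of roller_yellow_center in the frame of rest_seat between -0.005 and 0.005 m and z of roller_yellow_center in the frame of rest_seat between -0.004 and 0.004 m and angle between the z axis of roller_yellow and the x axis of rest, either way round below 0.08 rad and linear speed of roller_yellow below 0.02 m/s and ((value of joint bin_left above 0.8 rad and value of joint bin_right below 0.1 rad) or (value of joint bin_right above 0.8 rad and value of joint bin_left below 0.1 rad))); the robot touches nothing.
It fails at once if the brown roller is disturbed (moved more than 30 mm), as happens when its bin is opened (distance of roller_brown from where it was at the start of the episode above 0.03 m).
It fails at once if the ink tin is moved more than 30 mm or tipped (distance of ink_tin from where it was at the start of the episode above 0.03 m or angle between ink_tin's own z axis and vertical above 0.4 rad).
It fails at once if the lino block is moved more than 30 mm (distance of lino_block from where it was at the start of the episode above 0.03 m).
It fails at once if the ink knife is moved more than 30 mm (distance of ink_knife from where it was at the start of the episode above 0.03 m).
It also fails if it takes over 59 s, if anything falls off the work surface, if the arm or the gripper's body presses on something with over 40 N, if the wrist force passes 120 N, or if a joint passes its speed limit or range.

ROBOT

A 6-joint arm with a two-finger parallel gripper is mounted at the origin on the work surface. World frame = base frame: x ahead of the robot, y to its left, z up, the work surface at z = 0. Lengths are in m, angles in degrees, forces in N, time in s.
With the tool pointing down it reaches from about 0.2 to 0.875 m from the base axis. Payload 3.4 kg.
Tool frame: the origin (TCP) lies at the very end of the fingers, on their centre line; the grasp point (between the pads) lies 19 mm behind it; z points along the fingers, y is the direction in which the jaws open and shut (so a half turn about z gives the same grasp; the last joint's range is limited). The gripper opens to 94 mm and grips with 3 to 60 N. Pads are 16 mm wide; open, the fingers measure 119 mm over their backs; the gripper's body (75 mm by 177 mm) begins 78 mm behind the grasp point.
Start: joints at [64.63, 15.808, 86.224, -0, 77.962, -6.933], TCP at [0.182, 0.546, 0.205] pointing down, gripper open.
Joint ranges: [-165.64, 165.64], [-43.16, 119.46], [12.63, 154.43], [-67.54, 247.53], [6.08, 155.33], [-154.97, 154.97]. Speed limits (degrees/s): [147.25, 147.25, 180, 180, 180, 180].

INTERFACE

Orientations are given as [roll, pitch, yaw] about the fixed x, y, z axes, in that order (R = Rz(yaw) Ry(pitch) Rx(roll)).
In Python, from plant import get_state, viewer, env gives the robot as it stands.
- The arm moves only by the tool step_arm, never from a script. Its argument "deltas" is text: rows parted by semicolons, each of 5 numbers parted by spaces: the gripper's target within -1 to 1 (shut at 1, half-way at 0, fully open at -1), then the shift along the tool's x, y, z in cm, then the turn about the tool's z in degrees. In form: gripper dx dy dz roll; .... A call has 1 to 12 rows; each row is the pose to reach, as a shift and turn from the pose measured when the call began, along the tool's axes at that moment; what a row does not reach only later rows make up. A row lasts 1/10 s, in which the tool goes at most 50 mm and 8.59 degrees, less where a joint would pass 70% of its speed; a pose out of reach is approached as far as the arm can. A call with a gripper value outside its range is refused whole. The fingers move at their own pace and stop on an object; "squeeze" is the grip in N (left out, the last holds). Time passes only in rows, so rows that repeat a pose let the fingers close. It gives the time, the measured TCP pose, the force and the opening at its end, in the units of the state.
- get_state(): the state, without advancing time (a new reading comes with each control period).
- viewer.read_camera(name): name is "side" or "top" or "wrist"; returns the picture (400x640x3 uint8, blue, green, red); there is no depth.
- viewer.calibration(name): a dict with "fx", "fy", "cx", "cy" (pixels), "xyz" and "rotation" of the camera in the world; the wrist camera has in their place "hand_eye" (4x4, takes a point from camera to tool coordinates, whose origin is the TCP and whose axes are the flange's). Camera axes: x right, y down, z forward; pixel columns grow to the right and rows downward; lengths in m; the calibration is good to about 2 mm. The wrist camera is an equidistant fisheye: a pixel r from the principal point sees the ray r / f radians off the axis. A picture is of the moment at which its call begins: read the wrist's pose just before it. calibration takes no time and is no camera call.
- env.close_job(): hands the job in, once; it reports no verdict.
The state is a dict: "time_s": time; "joint_pos": joint angles; "joint_velocities": joint speeds; "tau": joint torques, N m; "tool_pos": TCP position; "tcp_rot": TCP orientation; "ft_force": force on the tool from outside, world axes, zero at the start; "torque": the same for the moment, N m; "gripper_width": finger opening in m.
Only numpy, scipy, OpenCV 4.12 (cv2) and the standard library are available. Lean on these libraries where they do the work, as an engineer would, in place of code of your own. Each camera call takes 0.05 s, during which the arm holds its last target.

## Working session

There is one attempt and no reset: what is moved stays moved. The work goes in short steps, Python scripts to look and compute and a tool call to move; the robot and the scene stay as the last step left them, time stands still between calls to the robot, and variables do not carry over. Pictures are saved under pics/ and viewed, and the job is handed in when it is done.

Besides the shell and the picture viewer there is one more tool, called after "Emit:" in YAML: its name, and indented under it one key for each argument. step_arm: Moves the arm, as the interface text tells. Its arguments: {"type":"object","properties":{"deltas":{"type":"string"},"squeeze":{"type":"number"}},"required":["deltas"]}

```bash
ls -la && mkdir -p pics
python3 - <<'E'
from plant import get_state, viewer, env
import cv2
s=get_state(); print(s)
for n in ["side","top","wrist"]:
    im=viewer.read_camera(n); cv2.imwrite(f"pics/{n}0.png",im)
    print(n,viewer.calibration(n))
E
```

```text
total 12
drwxr-xr-x  3 agent agent 4096 Dec  6 09:28 .
drwxr-xr-x 23 root  root  4096 Dec  6 09:28 ..
drwxr-xr-x  2 agent agent 4096 Dec  6 09:28 pics
{'time_s': 0.0, 'joint_pos': array([ 6.46308252e+01,  1.58476568e+01,  8.62944573e+01,  1.01956977e-03,
        7.79629444e+01, -6.93326502e+00]), 'joint_velocities': array([ 0.05527636, -0.01706373,  0.09630546,  0.11724765, -0.09249765,
        0.04045378]), 'tau': array([ 3.24571629e-03, -4.04585588e+01, -2.37229389e+01,  7.02779694e-02,
        3.42633552e-02, -1.70282156e-04]), 'tool_pos': array([0.18159586, 0.54496704, 0.20460972]), 'tcp_rot': array([-1.79895830e+02, -1.36714004e-02,  1.61563864e+02]), 'ft_force': array([0.34117114, 0.46409677, 0.14551136]), 'torque': array([0.02775776, 0.02649034, 0.03521087]), 'gripper_width': 0.09358111721163151}
side {'fx': 516.3770529408821, 'fy': 516.3770529408821, 'cx': 318.9067530280182, 'cy': 198.8280921763678, 'xyz': array([-0.67587009, -1.28428309,  1.20839561]), 'rotation': array([-121.19781051,    0.9636827 ,  -44.82943215])}
top {'fx': 446.16045249590667, 'fy': 446.16045249590667, 'cx': 308.3627453577889, 'cy': 196.4333042978456, 'xyz': array([ 0.39114865, -0.07159055,  1.49444337]), 'rotation': array([-173.81279379,   -0.54460818,  -89.65947971])}
wrist {'fx': 309.70691628693146, 'fy': 309.70691628693146, 'cx': 315.54308311084384, 'cy': 196.7513476277221, 'hand_eye': array([[-2.53211093e-04, -9.67290251e-01, -2.53672043e-01,
         7.31016277e-02],
       [ 9.99999437e-01,  1.65604519e-05, -1.06132986e-03,
        -1.61503135e-04],
       [ 1.03081495e-03, -2.53672169e-01,  9.67289702e-01,
        -1.79424308e-01],
       [ 0.00000000e+00,  0.00000000e+00,  0.00000000e+00,
         1.00000000e+00]])}
```

View pics/side0.png

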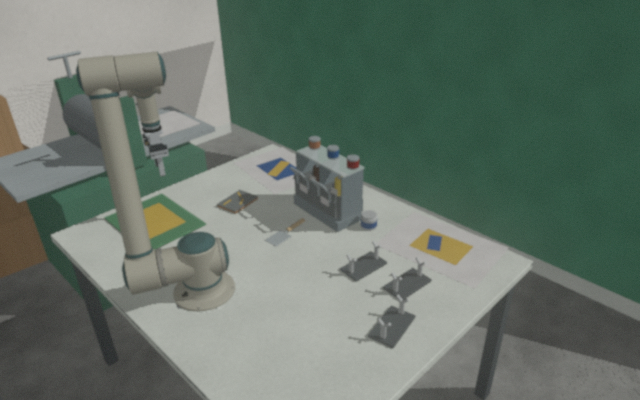

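View pics/top0.png

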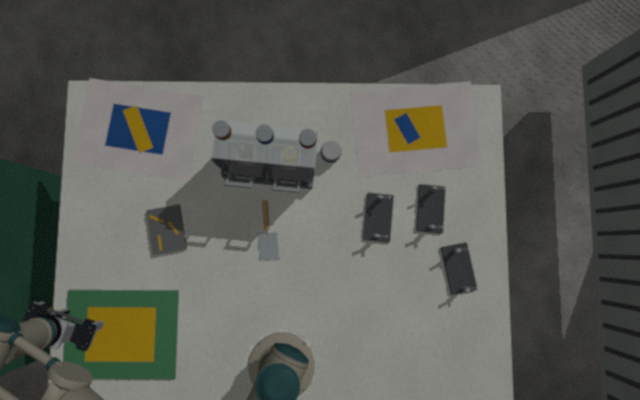

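View pics/wrist0.png

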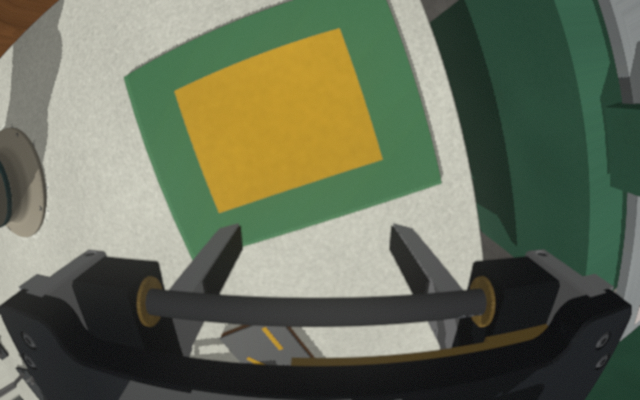

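```bash
cat > h.py <<'E'
import numpy as np, cv2
from scipy.spatial.transform import Rotation as R
from plant import get_state, viewer, env
def cam(n):
    c=viewer.calibration(n); K=np.array([[c['fx'],0,c['cx']],[0,c['fy'],c['cy']],[0,0,1]])
    return K,R.from_euler('xyz',c['rotation'],degrees=True).as_matrix(),np.array(c['xyz'])
def ray(n,uv):
    K,M,o=cam(n); d=M@np.linalg.inv(K)@np.array([uv[0],uv[1],1.]); return o,d/np.linalg.norm(d)
def onz(n,uv,z):
    o,d=ray(n,uv); return o+d*(z-o[2])/d[2]
def proj(n,p):
    K,M,o=cam(n); q=K@(M.T@(np.asarray(p,float)-o)); return q[:2]/q[2]
def tri(uv1,uv2,n1='top',n2='side'):
    o1,d1=ray(n1,uv1);o2,d2=ray(n2,uv2)
    t=np.linalg.lstsq(np.c_[d1,-d2],o2-o1,rcond=None)[0]
    a=o1+d1*t[0];b=o2+d2*t[1]; return (a+b)/2,np.linalg.norm(a-b)
def tool(s=None):
    s=s or get_state(); return R.from_euler('xyz',s['tcp_rot'],degrees=True).as_matrix(),np.array(s['tool_pos'])
def wray(uv,s=None):
    c=viewer.calibration('wrist');M,p=tool(s);H=c['hand_eye']
    x=np.array([uv[0]-c['cx'],uv[1]-c['cy']])/c['fx'];r=np.linalg.norm(x)
    d=np.r_[np.sin(r)*x/max(r,1e-9),np.cos(r)]
    return p+M@H[:3,3],M@H[:3,:3]@d
def wonz(uv,z,s=None):
    o,d=wray(uv,s);return o+d*(z-o[2])/d[2]
def wproj(P,s=None):
    c=viewer.calibration('wrist');M,p=tool(s);H=c['hand_eye']
    q=H[:3,:3].T@(M.T@(np.asarray(P,float)-p)-H[:3,3]);th=np.arctan2(np.hypot(q[0],q[1]),q[2]);ph=np.arctan2(q[1],q[0])
    return np.array([c['cx']+c['fx']*th*np.cos(ph),c['cy']+c['fx']*th*np.sin(ph)])
E
python3 - <<'E'
from h import *
np.set_printoptions(precision=3,suppress=True)
print("base in top",proj('top',[0,0,0]),proj('side',[0,0,0]))
for uv in [(378,217),(430,208),(458,268)]:
    p=onz('top',uv,0.01);print(uv,p,np.hypot(p[0],p[1]))
t=cv2.imread('pics/top0.png');s=cv2.imread('pics/side0.png')
cv2.imwrite('pics/tc1.png',cv2.resize(t[110:200,200:350],None,fx=5,fy=5,interpolation=cv2.INTER_CUBIC))
cv2.imwrite('pics/tc2.png',cv2.resize(t[170:310,345:485],None,fx=4,fy=4,interpolation=cv2.INTER_CUBIC))
cv2.imwrite('pics/sc1.png',cv2.resize(s[130:235,285:385],None,fx=5.5,fy=5.5,interpolation=cv2.INTER_CUBIC))
E
```

```text
base in top [281.116 366.326] [203.562 290.093]
(378, 217) [ 0.485 -0.317  0.01 ] 0.5794558462180771
(430, 208) [ 0.516 -0.492  0.01 ] 0.7130157684521694
(458, 268) [ 0.318 -0.58   0.01 ] 0.6614564566959334
```

View pics/tc1.png

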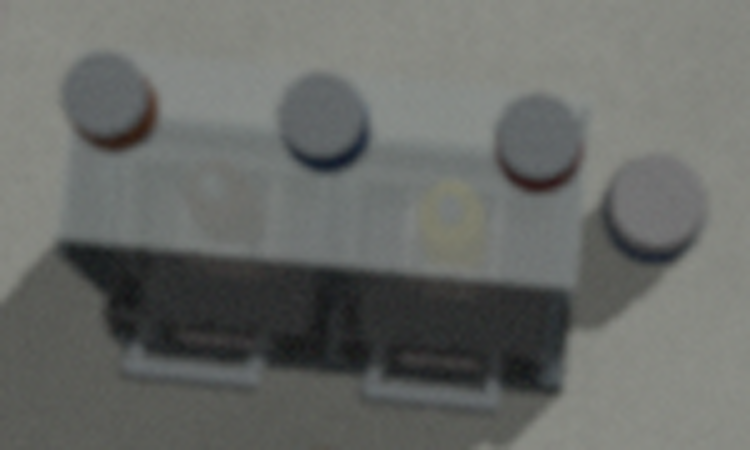

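View pics/tc2.png

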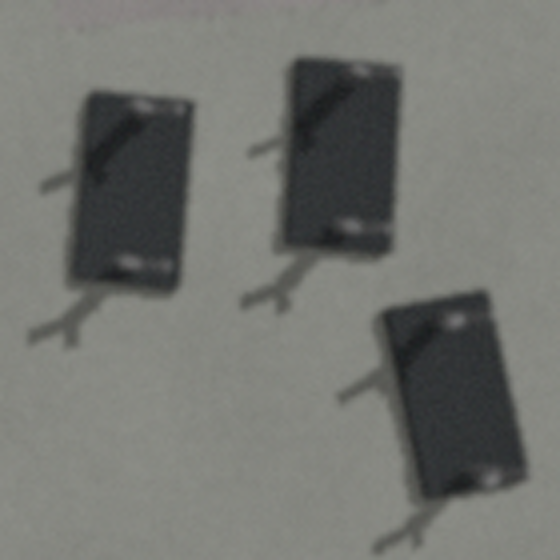

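View pics/sc1.png

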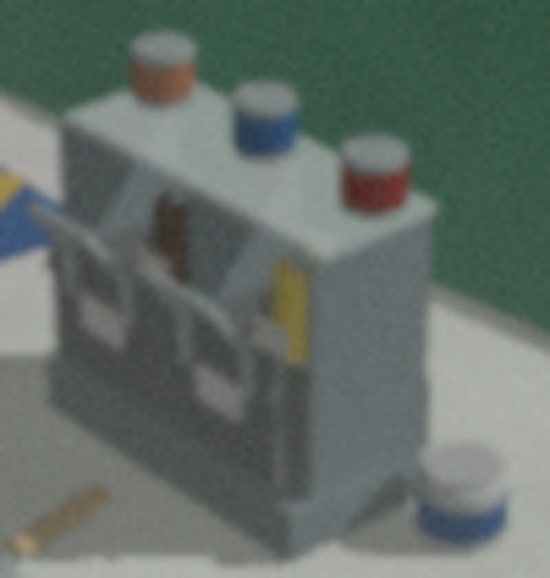

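Run:
```python
from h import *
np.set_printoptions(precision=4,suppress=True)
c=lambda u,v:(200+(u-2)/5,110+(v-2)/5)
sc=lambda u,v:(285+(u-2.25)/5.5,130+(v-2.25)/5.5)
for nm,a,b,z in [("roof",(65,243),(571,290),.253),("barL",(124,368),(263,378),.21),("barR",(365,390),(498,400),.21)]:
    A=onz('top',c(*a),z);B=onz('top',c(*b),z)
    d=A-B; print(nm,A,B,(A+B)/2,np.linalg.norm(d),"yaw",np.degrees(np.arctan2(-d[0],d[1])))
# side views
print('side roof R', onz('side',sc(320,260),.253),'L',onz('side',sc(65,118),.253))
print('roof tri', tri(c(571,290),sc(320,260)), tri(c(65,243),sc(65,118)))
# tin tops centres z=.298
for uv in [(105,93),(323,115),(540,136)]: print('tin',onz('top',c(*uv),.298))
# rest base dark quad
t=cv2.imread('pics/top0.png');g=t.max(2)
for (x0,y0,x1,y1) in [(355,185,400,255)]:
    sub=cv2.resize(t[y0:y1,x0:x1],None,fx=4,fy=4,interpolation=cv2.INTER_CUBIC).max(2)
    m=(sub<75).astype(np.uint8)
    n,l,st,ce=cv2.connectedComponentsWithStats(m)
    print(st)
    k=1+np.argmax(st[1:,4]);cs=max(cv2.findContours((l==k).astype(np.uint8),0,2)[0],key=cv2.contourArea)
    r=cv2.minAreaRect(cs);print(r)
    pts=cv2.boxPoints(r)
    for p in pts: print(onz('top',(x0+(p[0]-1.5)/4,y0+(p[1]-1.5)/4),.012))
cv2.imwrite('pics/rest1.png',cv2.resize(t[185:255,345:415],None,fx=8,fy=8,interpolation=cv2.INTER_CUBIC))
s=cv2.imread('pics/side0.png');cv2.imwrite('pics/rest2.png',cv2.resize(s[235:290,330:395],None,fx=8,fy=8,interpolation=cv2.INTER_CUBIC))
```

```text
roof [0.6323 0.188  0.253 ] [ 0.6077 -0.0974  0.253 ] [0.62   0.0453 0.253 ] 0.28654446211889667 yaw -4.94025659736873
barL [0.5674 0.1608 0.21  ] [0.5621 0.0801 0.21  ] [0.5647 0.1204 0.21  ] 0.08081001697109136 yaw -3.7378606532975325
barR [0.5555 0.0209 0.21  ] [ 0.5502 -0.0563  0.21  ] [ 0.5529 -0.0177  0.21  ] 0.0773523171822924 yaw -3.9244229186747632
side roof R [ 0.603  -0.1049  0.253 ] L [0.6343 0.1913 0.253 ]
roof tri (array([ 0.6092, -0.0981,  0.2478]), np.float64(0.0016079289677286247)) (array([0.6317, 0.1878, 0.2551]), np.float64(0.0006928822313009779))
tin [0.7071 0.1592 0.298 ]
tin [0.6958 0.0397 0.298 ]
tin [ 0.6851 -0.0791  0.298 ]
[[    0     0   180   280 31149]
 [   30    34   122   198 19251]]
((91.12565612792969, 131.98013305664062), (108.37293243408203, 191.6492156982422), 5.057247638702393)
[ 0.4071 -0.2625  0.012 ]
[ 0.5663 -0.2778  0.012 ]
[ 0.5589 -0.3682  0.012 ]
[ 0.3998 -0.3519  0.012 ]
```

View pics/rest1.png

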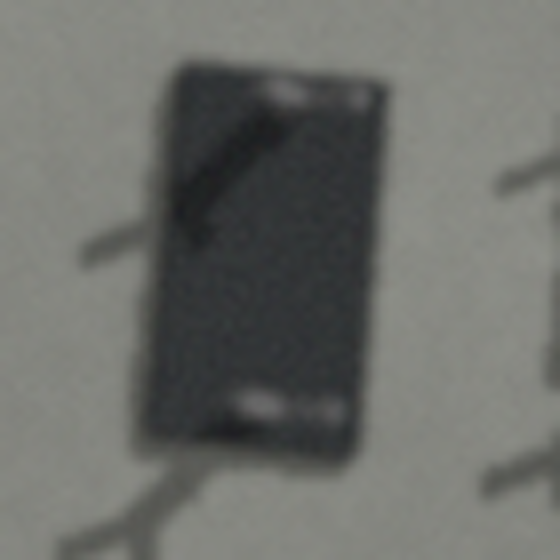

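View pics/rest2.png

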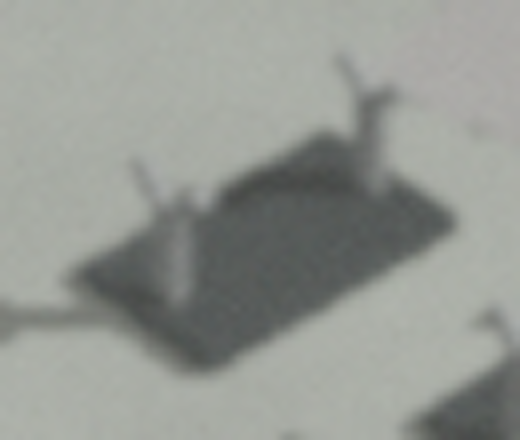

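Candidates: a yellow cylinder is seen through the clear roof in the right bin at top px (289,153), and at side px ~(338,187). The look-alike brown roller is in the left bin at (243,152). The flat yellow patches on the sheets at (137,128), (417,128) and (120,335) aren't rollers, so I choose the right bin. The three rests are at top px (378,217), (430,208) and (458,268), at 0.58, 0.71 and 0.66 m, so I use the one at (378,217). The crops confirm both choices.

```bash
cat >> h.py <<'E'
np.set_printoptions(precision=4,suppress=True)
HX=np.array([0.592,0.048]);YAW=np.radians(-5.)
ex=np.array([np.cos(YAW),np.sin(YAW)]);ey=np.array([-ex[1],ex[0]])
def rack(x,y,z=0): return np.r_[HX+ex*x+ey*y,z]
def rel(p):
    d=np.asarray(p)[:2]-HX; return np.array([d@ex,d@ey])
def delta(p,yaw=None,s=None):
    s=s or get_state();M,q=tool(s);d=M.T@(np.asarray(p)-q)*100
    r=0 if yaw is None else -((yaw-s['tcp_rot'][2]+180)%360-180)
    print('cm',d.round(2),'roll',round(r,2))
E
python3 - <<'E'
from h import *
print(rack(-.016,-.07,.26)); delta(rack(-.016,-.07,.26),175); delta(rack(-.1,.1,.29),175)
E
```

```text
[ 0.57   -0.0203  0.26  ]
cm [-54.72 -41.37  -5.47] roll -13.44
cm [-42.6  -26.79  -8.49] roll -13.44
```

Emit:
step_arm:
  deltas: "1 -2 -1.2 -3 -3; 1 -6 -3.7 -6 -6; 1 -10 -6.2 -8.5 -9; 1 -14 -8.7 -8.5 -13.4; 1 -18 -11.2 -8.5 -13.4; 1 -22 -13.7 -8.5 -13.4; 1 -26 -16.2 -8.5 -13.4; 1 -30 -18.7 -8.5 -13.4; 1 -34 -21.2 -8.5 -13.4; 1 -38 -23.7 -8.5 -13.4; 1 -41 -26 -8.5 -13.4; 1 -42.6 -26.8 -8.5 -13.4"
  squeeze: 20

```text
time_s: 1.35
tool_pos: [0.5024, 0.1535, 0.2896]
tcp_rot: [-179.9, -0.1, 174.8]
ft_force: [0.5, -0.0, 0.7]
gripper_width: 0.0021
```

Run:
```python
from h import *
s=get_state();print(s['time_s'],s['tool_pos'],s['tcp_rot'],s['gripper_width'],s['ft_force'])
delta(rack(-.016,-.07,.26),175)
```

```text
1.35 [0.5024 0.1535 0.2896] [-179.862    -0.0534  174.7696] 0.002085708232219113 [ 0.4695 -0.0221  0.7127]
cm [ -8.31 -16.68   2.99] roll -0.23
```

Emit:
step_arm:
  deltas: "1 -1 -4 0 0; 1 -3 -8 0 0; 1 -5 -12 1 0; 1 -7 -15 2 0; 1 -8.3 -16.7 3 0; 1 -8.3 -16.7 3 0"

```text
time_s: 1.95
tool_pos: [0.5701, -0.0217, 0.2576]
tcp_rot: [-179.9, -0.3, 174.6]
ft_force: [0.1, 0.7, 0.2]
gripper_width: 0.0006
```

Run:
```python
from h import *
s=get_state();print(s['time_s'],s['tool_pos'],s['tcp_rot'],rel(s['tool_pos']))
a=viewer.read_camera('top');b=viewer.read_camera('side')
cv2.imwrite('pics/t1.png',cv2.resize(a[110:210,200:350],None,fx=5,fy=5,interpolation=cv2.INTER_CUBIC))
cv2.imwrite('pics/s1.png',cv2.resize(b[130:235,285:385],None,fx=5.5,fy=5.5,interpolation=cv2.INTER_CUBIC))
print(proj('side',s['tool_pos']),proj('top',s['tool_pos']))
```

```text
1.95 [ 0.5701 -0.0217  0.2576] [-179.886    -0.2581  174.6304] [-0.0158 -0.0713]
[321.348  171.7033] [286.7061 180.3732]
```

View pics/t1.png

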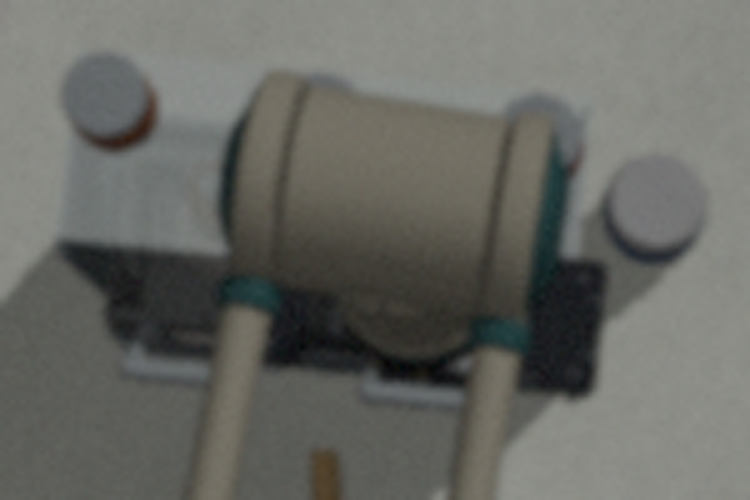

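View pics/s1.png

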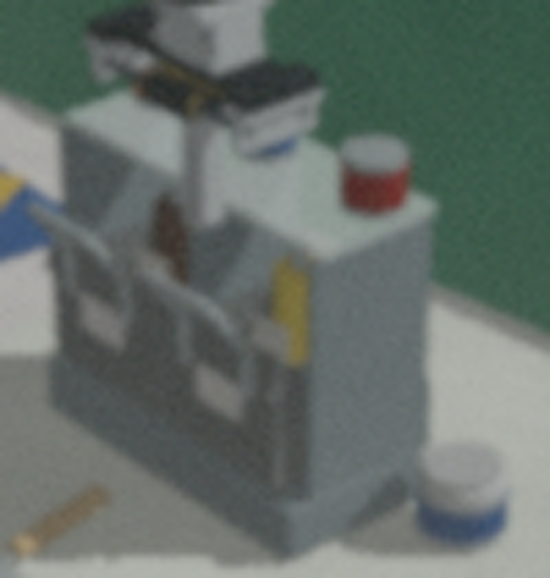

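Emit:
step_arm:
  deltas: "1 0 0 2 0.4; 1 0 0 3.5 0.4; 1 0 0.1 5 0.4; 1 0 0.1 6.5 0.4; 1 0 0.1 7 0.4; 1 0 0.1 7 0.4"

```text
time_s: 2.65
tool_pos: [0.5686, -0.0168, 0.1895]
tcp_rot: [-180.0, -0.2, 174.5]
ft_force: [0.4, 0.2, -0.7]
gripper_width: 0.0003
```

Run:
```python
from h import *
s=get_state();print(s['time_s'],s['tool_pos'],s['tcp_rot'],rel(s['tool_pos']),s['ft_force'])
b=viewer.read_camera('side')
cv2.imwrite('pics/s2.png',cv2.resize(b[130:235,285:385],None,fx=5.5,fy=5.5,interpolation=cv2.INTER_CUBIC))
# arc relative: finger = bar + (off, -dz)
import math
t0=s['tool_pos']
for a in np.arange(0,1.0,.1):
    A=a+math.atan2(35,150);r=.154; 
    print(round(a,2), (-r*math.sin(A)+.014)*100, 6+15.4*math.cos(A))
```

```text
2.65 [ 0.5686 -0.0168  0.1895] [-179.9821   -0.2109  174.4812] [-0.0177 -0.0665] [ 0.3854  0.1978 -0.7424]
0.0 -2.099336080338844 20.997154630023616
0.1 -3.5790711623408855 20.57288064729638
0.2 -5.0090570111509205 20.002999258295247
0.3 -6.375005680858116 19.293204529481372
0.4 -7.663269063877354 18.45058849515812
0.5 -8.860975258328766 17.48357029620862
0.6 -9.956157179826425 16.401812058823054
0.7 -10.937872132629735 15.216122353727659
0.8 -11.796311145442106 13.938348200518826
0.9 -12.52289697940972 12.58125669615945
```

View pics/s2.png

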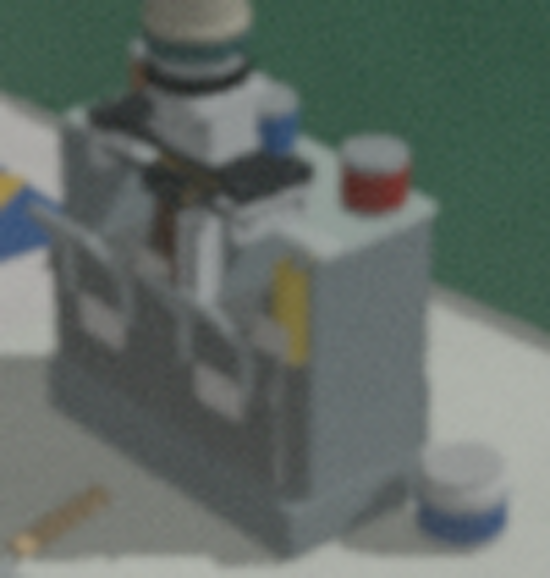

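Emit:
step_arm:
  deltas: "1 0.5 0 0 0; 1 1.1 0 0.2 0; 1 1.8 0 0.4 0; 1 2.5 0 0.65 0; 1 3.2 0 0.95 0; 1 3.9 0 1.3 0; 1 4.6 0 1.65 0; 1 5.3 0 2.1 0; 1 5.9 0 2.5 0; 1 6.5 0 3 0; 1 7.1 0 3.5 0; 1 7.1 0 3.5 0"

```text
time_s: 3.9
tool_pos: [0.4965, -0.0101, 0.1539]
tcp_rot: [-180.0, -0.3, 174.5]
ft_force: [2.0, -0.5, -1.9]
gripper_width: 0.0001
```

Run:
```python
from h import *
s=get_state();print(s['time_s'],s['tool_pos'],s['tcp_rot'],rel(s['tool_pos']),s['ft_force'])
b=viewer.read_camera('side')
cv2.imwrite('pics/s3.png',cv2.resize(b[130:235,285:385],None,fx=5.5,fy=5.5,interpolation=cv2.INTER_CUBIC))
```

```text
3.9 [ 0.4965 -0.0101  0.1539] [-179.9724   -0.3266  174.4641] [-0.0901 -0.0662] [ 2.0485 -0.5288 -1.9369]
```

View pics/s3.png

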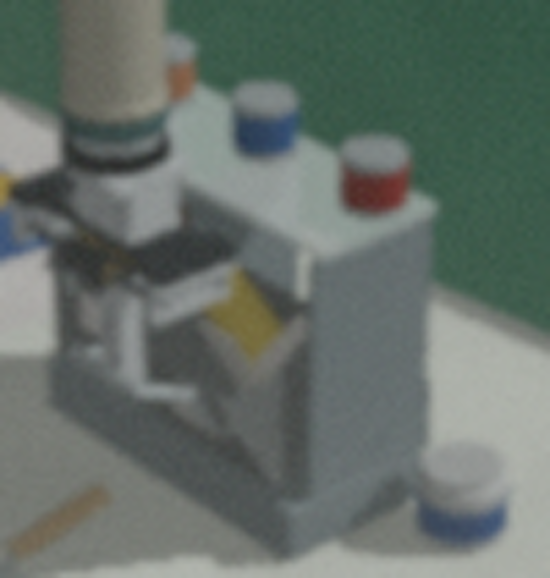

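Emit:
step_arm:
  deltas: "1 0.5 0 0.5 0; 1 1.1 0 1 0; 1 1.6 0 1.6 0; 1 2.1 0 2.2 0; 1 2.5 0 2.8 0; 1 2.9 0 3.4 0; 1 3.3 0 4 0; 1 3.6 0 4.5 0; 1 3.9 0 4.8 0; 1 4.1 0 4.8 0; 1 4.1 0 4.8 0"

```text
time_s: 5.05
tool_pos: [0.4614, -0.0069, 0.1071]
tcp_rot: [-180.0, 0.4, 174.4]
ft_force: [12.3, -1.1, -5.8]
gripper_width: 0.0006
```

Run:
```python
from h import *
s=get_state();print(s['time_s'],s['tool_pos'],s['tcp_rot'],rel(s['tool_pos']),s['ft_force'])
b=viewer.read_camera('side')
cv2.imwrite('pics/s4.png',cv2.resize(b[130:235,285:385],None,fx=5.5,fy=5.5,interpolation=cv2.INTER_CUBIC))
```

```text
5.05 [ 0.4614 -0.0069  0.1071] [-179.9641    0.3818  174.437 ] [-0.1253 -0.0661] [12.3194 -1.0726 -5.8486]
```

View pics/s4.png

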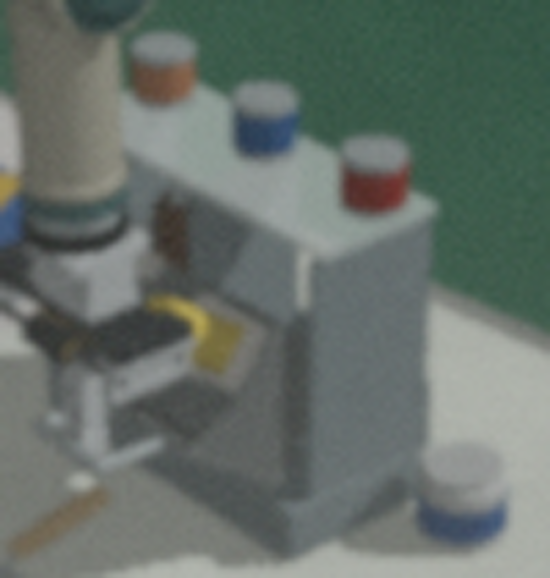

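Emit:
step_arm:
  deltas: "1 0 0 0 0; 1 0 0 -0.5 0; 1 0 0 -1.5 0; 1 0 0 -3 0; 1 0 0 -5 0; 1 2 0 -8 0; 1 6 0 -12 0; 1 10 0 -15 0; -0.2 14 0 -15 0; -0.2 16 0 -15 0;-0.2 16 0 -15 0"

```text
time_s: 6.2
tool_pos: [0.2964, 0.0098, 0.2555]
tcp_rot: [-180.0, 0.1, 174.4]
ft_force: [0.6, -1.1, 0.0]
gripper_width: 0.0212
```

Run:
```python
from h import *
s=get_state();print(s['time_s'],s['tool_pos'],s['tcp_rot'],rel(s['tool_pos']),s['ft_force'],s['gripper_width'])
a=viewer.read_camera('top');b=viewer.read_camera('side');s=get_state();w=viewer.read_camera('wrist')
cv2.imwrite('pics/t5r.png',a);cv2.imwrite('pics/s5r.png',b)
cv2.imwrite('pics/t5.png',cv2.resize(a[110:230,210:350],None,fx=5,fy=5,interpolation=cv2.INTER_CUBIC))
cv2.imwrite('pics/s5.png',cv2.resize(b[130:235,285:385],None,fx=5.5,fy=5.5,interpolation=cv2.INTER_CUBIC))
cv2.imwrite('pics/w5.png',w)
```

```text
6.2 [0.2964 0.0098 0.2555] [-179.9917    0.1424  174.4349] [-0.2912 -0.0638] [ 0.5543 -1.0916  0.0145] 0.02116639045772367
```

View pics/t5.png

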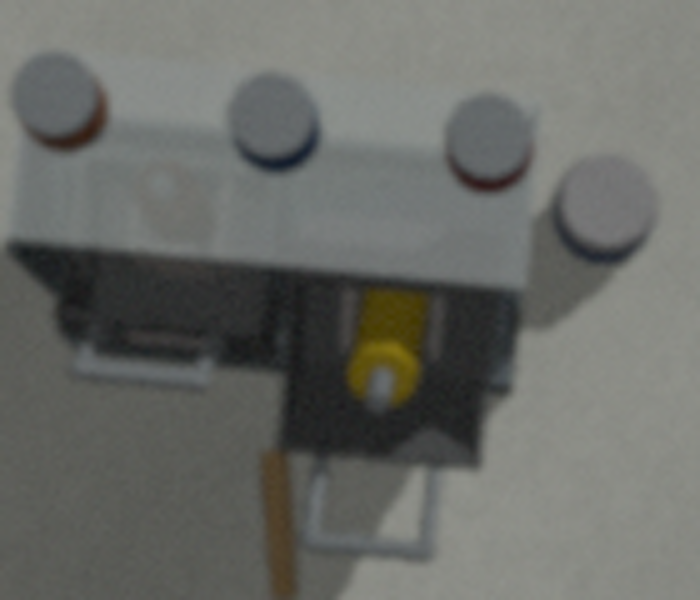

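View pics/s5.png

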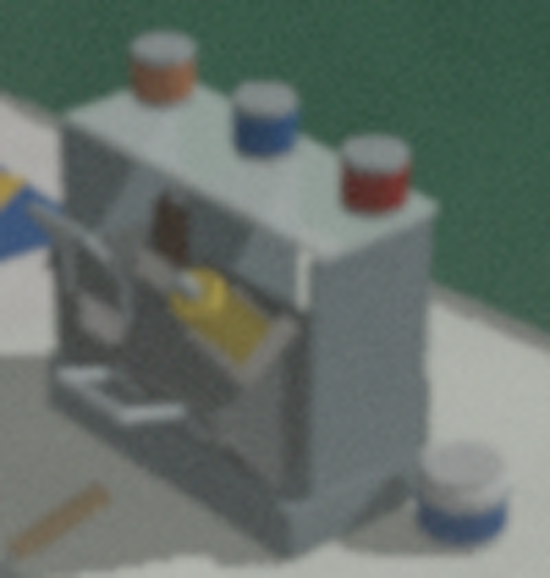

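View pics/w5.png

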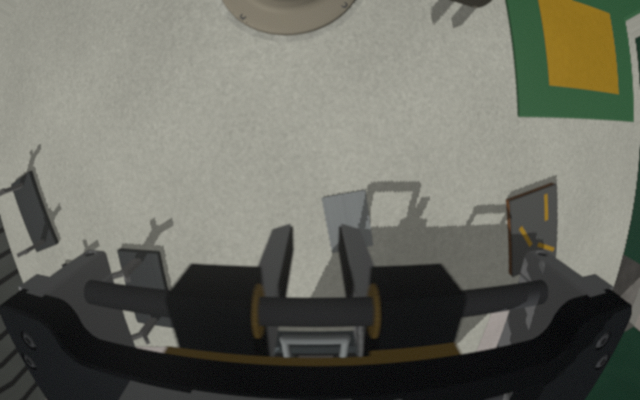

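Run:
```python
from h import *
c=lambda u,v:(210+(u-2)/5,110+(v-2)/5)
sc=lambda u,v:(285+(u-2.25)/5.5,130+(v-2.25)/5.5)
ic=lambda p:((p[0]-210)*5+2,(p[1]-110)*5+2)
isc=lambda p:((p[0]-285)*5.5+2.25,(p[1]-130)*5.5+2.25)
for t,s in [((378,402),(182,286)),((384,374),(202,293))]:
    p,e=tri(c(*t),sc(*s)); print(p,e,rel(p))
S,C=np.sin(.9),np.cos(.9)
def binp(x,z,y=-.07): return rack(x*C-z*S,y,.06+x*S+z*C)
for n,x,z in [('tip',.0725,.158),('bodyend',.0725,.132),('ctr',.0725,.082),('low',.0725,.032),('bar',-.035,.15)]:
    P=binp(x,z);print(n,P,'rack',rel(P),'top',np.round(ic(proj('top',P))),'side',np.round(isc(proj('side',P))))
# yellow mask in top: side edges
a=cv2.imread('pics/t5r.png');hsv=cv2.cvtColor(a,cv2.COLOR_BGR2HSV)
m=cv2.inRange(hsv[160:200,270:310],(20,120,50),(35,255,255))
ys,xs=np.nonzero(m)
for y in sorted(set(ys)): print(y+160,xs[ys==y].min()+270,xs[ys==y].max()+270,end='; ')
# ends of bar in top crop
A=onz('top',c(306,547),.126);B=onz('top',c(434,554),.126);print('\nbar',A,B,rel((A+B)/2),np.degrees(np.arctan2(-(A-B)[0],(A-B)[1])))
```

```text
[ 0.5494 -0.0178  0.2202] 0.004992488068183713 [-0.0367 -0.0693]
[ 0.5671 -0.0204  0.2082] 0.004437109338567432 [-0.0189 -0.0703]
tip [ 0.5075 -0.0149  0.215 ] rack [-0.0787 -0.07  ] top [375. 472.] side [133. 312.]
bodyend [ 0.5278 -0.0166  0.1988] rack [-0.0583 -0.07  ] top [380. 440.] side [156. 323.]
ctr [ 0.5668 -0.0201  0.1678] rack [-0.0192 -0.07  ] top [389. 381.] side [199. 342.]
low [ 0.6058 -0.0235  0.1367] rack [ 0.02 -0.07] top [397. 325.] side [241. 361.]
bar [ 0.4472 -0.0096  0.1258] rack [-0.1393 -0.07  ] top [372. 583.] side [ 70. 450.]
168 283 293; 169 283 294; 170 283 294; 171 283 295; 172 282 294; 173 282 294; 174 282 294; 175 282 294; 176 282 294; 177 281 294; 178 281 293; 179 281 293; 180 281 293; 181 280 293; 182 280 293; 183 279 293; 184 279 293; 185 279 293; 186 280 293; 187 280 292; 188 280 292; 189 289 291; 190 289 290; 
bar [0.4692 0.031  0.126 ] [ 0.4654 -0.0475  0.126 ] [-0.1193 -0.0669] -2.7604716043756463
```

Run:
```python
from h import *
c=lambda u,v:(210+(u-2)/5,110+(v-2)/5)
sc=lambda u,v:(285+(u-2.25)/5.5,130+(v-2.25)/5.5)
p,e=tri(c(370,550),sc(122,397)); print(p,e,rel(p))
r=rel(p)[0];print(np.hypot(r,p[2]-.06),np.arctan2(-r,p[2]-.06)-np.arctan2(35,150))
for a in [.6,.65,.7,.75,.8,.85,.9]:
    S,C=np.sin(a),np.cos(a);x,z=-.035,.15
    P=rack(x*C-z*S,-.07,.06+x*S+z*C)
    q=proj('top',P);w=proj('side',P);print(a,np.round([(q[0]-210)*5+2,(q[1]-110)*5+2]),np.round([(w[0]-285)*5.5+2.25,(w[1]-130)*5.5+2.25]),P)
```

```text
[ 0.4746 -0.0179  0.1605] 0.024174777549499128 [-0.1112 -0.0759]
0.14986474359910754 0.606702149409764
0.6 [373. 538.] [ 97. 391.] [ 0.4727 -0.0118  0.164 ]
0.65 [373. 547.] [ 92. 401.] [ 0.4677 -0.0114  0.1582]
0.7 [373. 555.] [ 87. 410.] [ 0.463  -0.011   0.1522]
0.75 [372. 563.] [ 82. 420.] [ 0.4585 -0.0106  0.1459]
0.8 [372. 571.] [ 78. 430.] [ 0.4544 -0.0102  0.1394]
0.85 [372. 577.] [ 74. 440.] [ 0.4506 -0.0099  0.1327]
0.9 [372. 583.] [ 70. 450.] [ 0.4472 -0.0096  0.1258]
```

Run:
```python
from h import *
b=viewer.read_camera('side');a=viewer.read_camera('top');print(get_state()['time_s'])
cv2.imwrite('pics/t6r.png',a)
cv2.imwrite('pics/ts6.png',np.hstack([cv2.resize(a[130:230,260:320],None,fx=5,fy=5,interpolation=cv2.INTER_CUBIC),cv2.resize(b[150:250,290:370],None,fx=5,fy=5,interpolation=cv2.INTER_CUBIC)]))
```

```text
6.45
```

View pics/ts6.png

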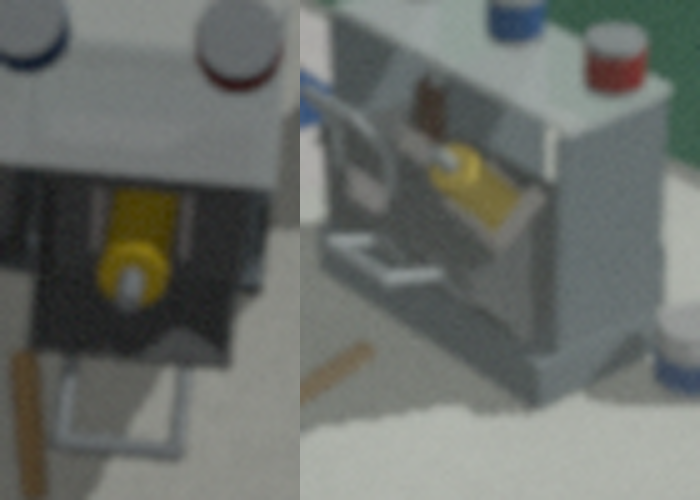

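Run:
```python
from h import *
a=viewer.read_camera('top');print(get_state()['time_s'])
cv2.imwrite('pics/t7r.png',a)
ims=[cv2.imread(f'pics/t{k}r.png') for k in (5,6,7)]
for i in ims:
    g=i[205:230,276:292].astype(float).mean(2).mean(1);print(np.round(g).astype(int), end=' ')
    hsv=cv2.cvtColor(i,cv2.COLOR_BGR2HSV);m=cv2.inRange(hsv[160:200,270:310],(20,120,50),(35,255,255));print(cv2.moments(m,True)['m01']/m.sum()*255+160,(m>0).sum())
```

```text
6.5
[ 93  94  95  97  99 102 104 105 107 108 110 111 112 107  96  88  98 116
 124 124 125 126 127 130 132] 177.61264822134387 253
[ 93  94  96  97 100 102 104 106 107 109 110 111 112 107  97  88  98 115
 124 125 125 126 128 130 132] 177.62055335968378 253
[ 93  94  95  98  99 102 104 105 107 109 109 111 112 107  97  88  98 116
 123 125 125 126 128 130 131] 177.71541501976284 253
```

Run:
```python
from h import *
for X,z in [(-.2,.22),(-.118,.185),(-.1187,.164),(-.1234,.158),(-.132,.1454),(-.1393,.1318),(-.1393,.127)]: delta(rack(X,-.07,z),175)
```

```text
cm [-8.55 -0.47  3.6 ] roll -0.56
cm [-16.74  -0.39   7.14] roll -0.56
cm [-16.66  -0.39   9.24] roll -0.56
cm [-16.18  -0.39   9.84] roll -0.56
cm [-15.32  -0.4   11.1 ] roll -0.56
cm [-14.58  -0.41  12.45] roll -0.56
cm [-14.58  -0.41  12.93] roll -0.56
```

Emit:
step_arm:
  deltas: "1 -4 -0.3 0 -0.5; 1 -8.5 -0.4 2 -0.5; 1 -13 -0.4 4 -0.5; 1 -16.7 -0.4 6.5 -0.5; 1 -16.7 -0.4 8 -0.5; 1 -16.6 -0.4 9 -0.5; 1 -16.4 -0.4 9.6 -0.5; 1 -16 -0.4 10.2 -0.5; 1 -15.6 -0.4 10.8 -0.5; 1 -15.2 -0.4 11.4 -0.5; 1 -14.9 -0.4 12 -0.5; 1 -14.6 -0.4 12.5 -0.5"

```text
time_s: 7.7
tool_pos: [0.4468, -0.0095, 0.1314]
tcp_rot: [-180.0, 0.3, 174.9]
ft_force: [-1.9, 0.7, 30.7]
gripper_width: 0.0006
```

Run:
```python
from h import *
s=get_state();print(s['time_s'],s['tool_pos'],s['tcp_rot'],rel(s['tool_pos']),s['ft_force'])
b=viewer.read_camera('side')
cv2.imwrite('pics/s8.png',cv2.resize(b[130:235,285:385],None,fx=5.5,fy=5.5,interpolation=cv2.INTER_CUBIC))
```

```text
7.7 [ 0.4468 -0.0095  0.1314] [-179.9701    0.3027  174.9375] [-0.1396 -0.0699] [-1.9123  0.6541 30.6977]
```

View pics/s8.png

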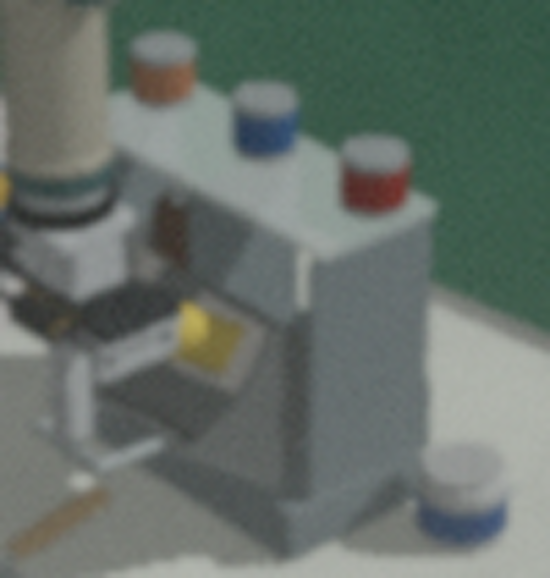

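Emit:
step_arm:
  deltas: "1 0 0 0 0; 1 0 0 0 0; 1 0 0 0 0; 1 0 0 -0.2 0; 1 0 0 -0.6 0; 1 0 0 -1.5 0; 1 0 0 -4 0; 1 0 0 -8 0; 1 2 0 -11 0; 1 6 0 -11 0; 1 10 0 -11 0; 1 11 0 -11 0"

```text
time_s: 8.95
tool_pos: [0.3332, 0.001, 0.2415]
tcp_rot: [-180.0, 0.3, 174.9]
ft_force: [0.6, -1.2, -0.1]
gripper_width: 0.0005
```

Run:
```python
from h import *
s=get_state();print(s['time_s'],s['tool_pos'],s['tcp_rot'],rel(s['tool_pos']),s['ft_force'])
b=viewer.read_camera('side');a=viewer.read_camera('top')
cv2.imwrite('pics/t9r.png',a);cv2.imwrite('pics/s9r.png',b)
cv2.imwrite('pics/ts9.png',np.hstack([cv2.resize(a[130:230,260:320],None,fx=5,fy=5,interpolation=cv2.INTER_CUBIC),cv2.resize(b[150:250,290:370],None,fx=5,fy=5,interpolation=cv2.INTER_CUBIC)]))
```

```text
8.95 [0.3332 0.001  0.2415] [-179.9676    0.2978  174.9395] [-0.2537 -0.0694] [ 0.6435 -1.18   -0.0742]
```

View pics/ts9.png

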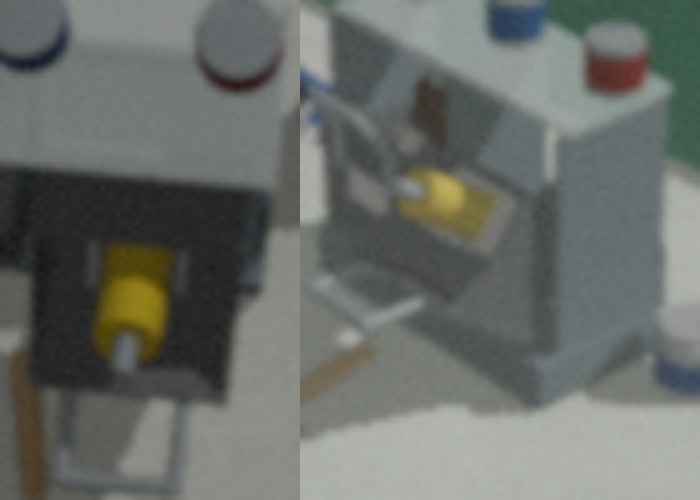

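Run:
```python
from h import *
for X,z in [(-.032,.26),(-.032,.159)]: delta(rack(X,-.07,z),175)
```

```text
cm [-21.9   -0.    -1.66] roll -0.08
cm [-21.82   0.     8.44] roll -0.08
```

Emit:
step_arm:
  deltas: "-0.5 -3 0 -1.5 0; -0.5 -7 0 -2 0; -0.5 -11 0 -2 0; -0.5 -15 0 -2 0; -0.5 -19 0 -2 0; -0.5 -21.8 0 -1.5 0; -0.5 -21.8 0 0.5 0; -0.5 -21.8 0 3 0; -0.5 -21.8 0 5 0; -0.5 -21.8 0 7 0; -0.5 -21.8 0 8.5 0; -0.5 -21.8 0 8.5 0"
  squeeze: 10

```text
time_s: 10.25
tool_pos: [0.554, -0.0189, 0.1556]
tcp_rot: [-180.0, 0.2, 174.9]
ft_force: [0.3, 0.3, -0.4]
gripper_width: 0.071
```

Run:
```python
from h import *
s=get_state();print(s['time_s'],s['tool_pos'],s['tcp_rot'],rel(s['tool_pos']),s['ft_force'],s['gripper_width'])
b=viewer.read_camera('side');w=viewer.read_camera('wrist')
cv2.imwrite('pics/s10.png',cv2.resize(b[130:235,285:385],None,fx=5.5,fy=5.5,interpolation=cv2.INTER_CUBIC))
cv2.imwrite('pics/w10.png',w)
```

```text
10.25 [ 0.554  -0.0189  0.1556] [-179.9816    0.2072  174.9202] [-0.032 -0.07 ] [ 0.2709  0.3044 -0.4498] 0.07095967391745966
```

View pics/s10.png

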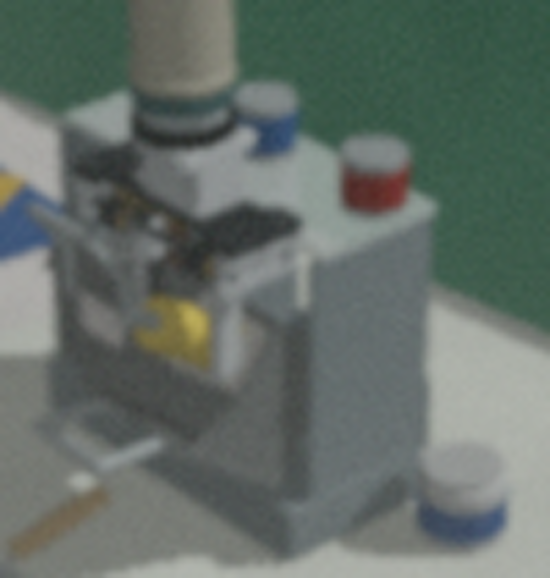

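View pics/w10.png

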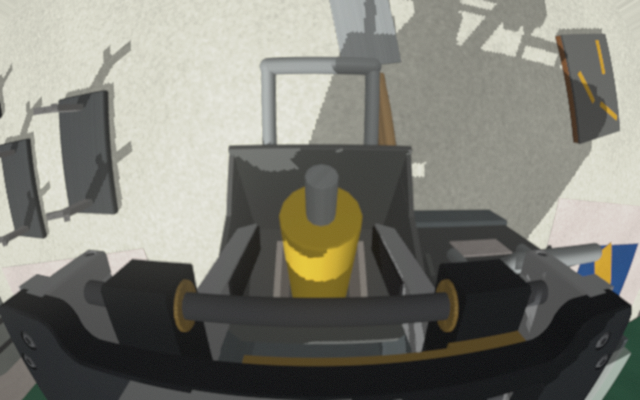

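Emit:
step_arm:
  deltas: "0 0 0 -0.3 0; 1 0 0 -0.3 0; 1 0 0 -0.3 0; 1 0 0 -0.3 0; 1 0 0 -0.3 0; 1 0 0 -0.3 0; 1 0 0 -0.3 0"
  squeeze: 30

```text
time_s: 11.05
tool_pos: [0.5555, -0.0187, 0.1617]
tcp_rot: [180.0, 0.5, 174.9]
ft_force: [0.0, 1.8, 3.3]
gripper_width: 0.0393
```

Run:
```python
from h import *
s=get_state();print(s['time_s'],s['tool_pos'],s['tcp_rot'],rel(s['tool_pos']),s['ft_force'],s['gripper_width'])
w=viewer.read_camera('wrist')
cv2.imwrite('pics/w11.png',w)
```

```text
11.05 [ 0.5555 -0.0187  0.1617] [179.9965   0.5272 174.9228] [-0.0305 -0.0697] [0.0185 1.7786 3.3005] 0.0393202671150598
```

View pics/w11.png

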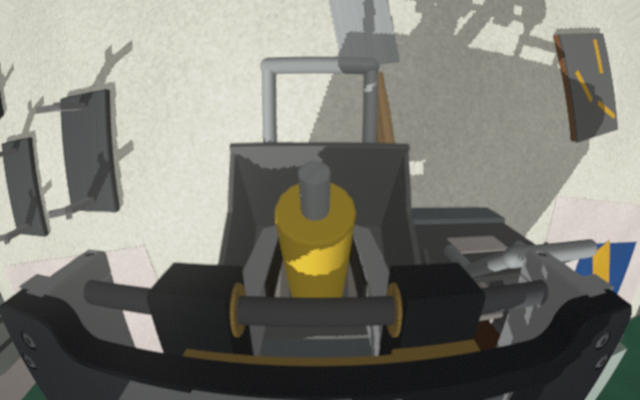

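Emit:
step_arm:
  deltas: "1 0.4 0 -0.3 0; 1 1.2 0 -0.95 0; 1 2 0 -1.6 0; 1 2.8 0 -2.2 0; 1 3.6 0 -2.85 0; 1 4.4 0 -3.5 0; 1 5.2 0 -4.1 0; 1 6.3 0 -5 0; 1 7.4 0 -6 0; 1 8.6 0 -7.2 0; 1 9.5 0 -8.5 0; 1 10 0 -10 0"

```text
time_s: 12.3
tool_pos: [0.4536, -0.0096, 0.262]
tcp_rot: [180.0, 0.5, 174.9]
ft_force: [0.8, -0.1, -2.0]
gripper_width: 0.0392
```

Run:
```python
from h import *
s=get_state();print(s['time_s'],s['tool_pos'],s['tcp_rot'],rel(s['tool_pos']),s['ft_force'],s['gripper_width'])
b=viewer.read_camera('side');s=get_state();w=viewer.read_camera('wrist')
cv2.imwrite('pics/s12r.png',b);cv2.imwrite('pics/s12.png',cv2.resize(b[120:235,270:385],None,fx=5,fy=5,interpolation=cv2.INTER_CUBIC))
cv2.imwrite('pics/w12.png',w)
```

```text
12.3 [ 0.4536 -0.0096  0.262 ] [179.9966   0.5147 174.9245] [-0.1329 -0.0694] [ 0.8092 -0.1335 -2.0218] 0.039216474212876856
```

View pics/s12.png

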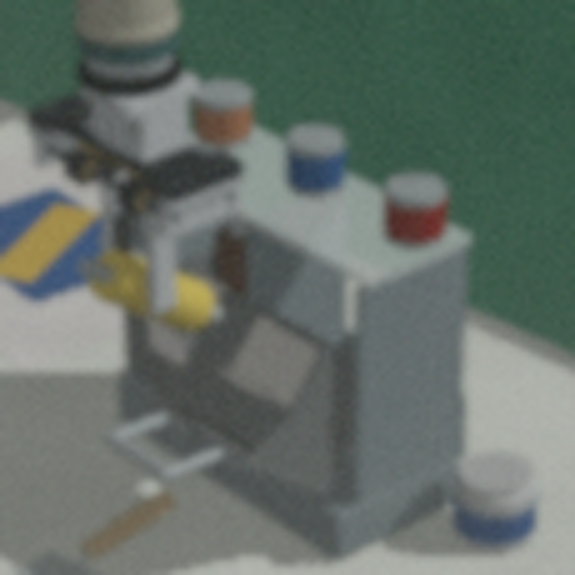

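View pics/w12.png

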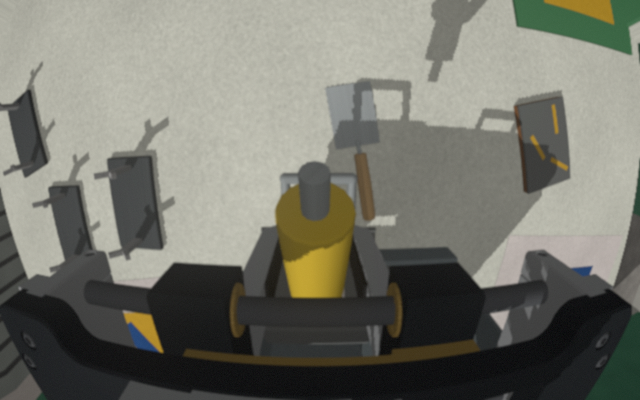

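Run:
```python
from h import *
s=get_state();M,p=tool(s)
def T(x,z): return p+M@np.array([x,0,z])
e0=np.pi/2-.9
def model(e,cx,cz):
    d=np.array([np.cos(e),-np.sin(e)]) # toward upper end, tool x,z
    return {n:T(cx+k*d[0],cz+k*d[1]) for n,k in [('tip',.076),('bend',.05),('ctr',0),('lowend',-.05),('lowtip',-.076)]}
for n,P in model(e0,-.0113,-.0061).items(): print(n,P,'w',wproj(P,s).round(),'side',((proj('side',P)-[270,120])*5+2).round())
delta([.53,-.235,.30],174.5)
```

```text
tip [ 0.4067 -0.0056  0.3163] w [317. 178.] side [ 85. 259.]
bend [ 0.4272 -0.0074  0.3004] w [316. 213.] side [108. 270.]
ctr [ 0.4667 -0.0109  0.2699] w [316. 258.] side [152. 289.]
lowend [ 0.5061 -0.0144  0.2394] w [316. 286.] side [194. 307.]
lowtip [ 0.5267 -0.0163  0.2235] w [316. 297.] side [215. 316.]
cm [ -9.46 -21.76  -3.49] roll 0.42
```

Emit:
step_arm:
  deltas: "1 0 -2 -1.5 0; 1 0 -6 -3 0; 1 0 -10 -3.5 0.4; 1 -1.5 -14 -3.5 0.4; 1 -4 -18 -3.5 0.4; 1 -7 -21 -3.5 0.4; 1 -9.5 -21.8 -3.5 0.4; 1 -9.5 -21.8 -3.5 0.4; 1 -9.5 -21.8 -3.5 0.4"

```text
time_s: 13.3
tool_pos: [0.5302, -0.2355, 0.2989]
tcp_rot: [179.9, 0.7, 174.5]
ft_force: [0.2, 0.9, -2.9]
gripper_width: 0.0398
```

Run:
```python
from h import *
import json
s=get_state();print(s['time_s'],s['tool_pos'],s['tcp_rot'],s['ft_force'],s['gripper_width'])
s=get_state();w=viewer.read_camera('wrist')
cv2.imwrite('pics/w13.png',w);json.dump({k:np.asarray(v).tolist() for k,v in s.items()},open('s13.json','w'))
cv2.imwrite('pics/w13c.png',cv2.resize(w[60:330,100:330],None,fx=2.2,fy=2.2,interpolation=cv2.INTER_CUBIC))
P=np.array([.483,-.315,0]);r=np.radians(-5.5);ux=np.array([np.cos(r),np.sin(r),0])
for k in (-.063,.063): print(wproj(P+ux*k+[0,0,.064],s))
```

```text
13.3 [ 0.5302 -0.2355  0.2989] [179.9498   0.6888 174.5129] [ 0.2216  0.9323 -2.9345] 0.03976417505191254
[253.008   94.7624]
[255.6584 186.5158]
```

View pics/w13.png

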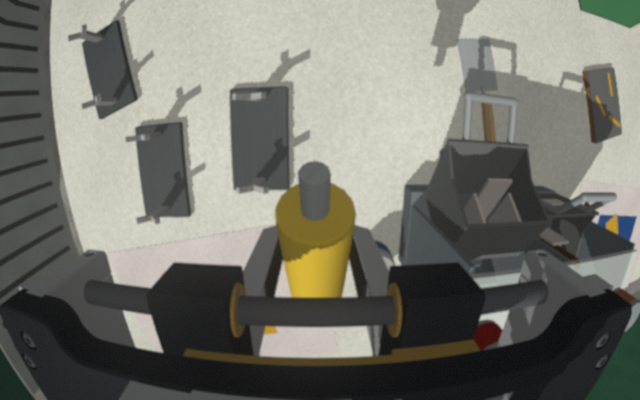

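View pics/w13c.png

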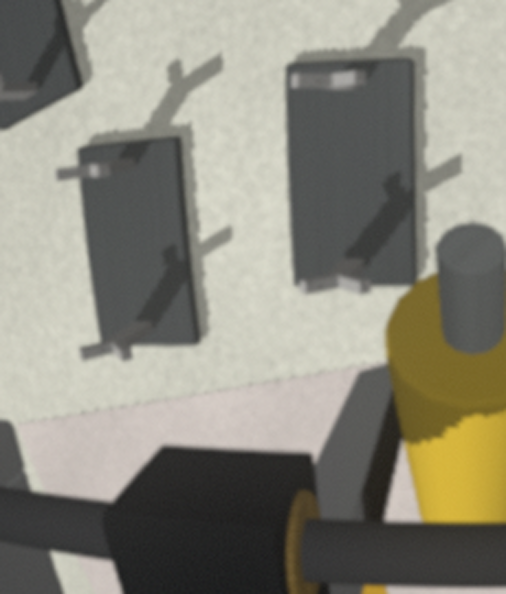

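Run:
```python
from h import *
import json
s={k:np.array(v) for k,v in json.load(open('s13.json')).items()}
f=lambda u,v:(100+(u-.6)/2.2,60+(v-.6)/2.2)
w=lambda u,v,z:wonz(f(u,v),z,s)
nl,nr=w(290,79,.081),w(368,77,.081);fl,fr=w(301,287,.081),w(369,287,.081)
print('near',nl,nr,(nl+nr)/2,np.linalg.norm(nl-nr));print('far',fl,fr,(fl+fr)/2,np.linalg.norm(fl-fr))
d=(fl+fr-nl-nr)/2;print('c',(fl+fr+nl+nr)/4,np.linalg.norm(d),np.degrees(np.arctan2(d[1],d[0])))
b=[w(287,66,.012),w(412,60,.012),w(416,284,.012),w(296,284,.012)];b=np.array(b);print(b,b.mean(0));d=(b[3]+b[2]-b[0]-b[1])/2
print(np.linalg.norm(d),np.degrees(np.arctan2(d[1],d[0])))
```

```text
near [ 0.4187 -0.3341  0.081 ] [ 0.4241 -0.2876  0.081 ] [ 0.4214 -0.3108  0.081 ] 0.04675464370511656
far [ 0.5444 -0.3444  0.081 ] [ 0.5486 -0.302   0.081 ] [ 0.5465 -0.3232  0.081 ] 0.042592694318849815
c [ 0.4839 -0.317   0.081 ] 0.1256594863270929 -5.635117417370275
[[ 0.4029 -0.3536  0.012 ]
 [ 0.4108 -0.2669  0.012 ]
 [ 0.5659 -0.281   0.012 ]
 [ 0.5573 -0.3679  0.012 ]] [ 0.4842 -0.3174  0.012 ]
0.15543460667132813 -5.254671401985455
```

```bash
cat >> h.py <<'E'
RC=np.array([.4838,-.3168]);ry=np.radians(-5.5);rx=np.array([np.cos(ry),np.sin(ry)]);ryy=np.array([-rx[1],rx[0]])
def rest(x,y,z): return np.r_[RC+rx*x+ryy*y,z]
def rrel(p): d=np.asarray(p)[:2]-RC; return np.array([d@rx,d@ryy])*1000
E
python3 - <<'E'
from h import *
delta(rest(.001,0,.2),174.5);delta(rest(.001,0,.135),174.5)
E
```

```text
cm [ 3.82 -8.59  9.88] roll 0.03
cm [ 3.9  -8.59 16.38] roll 0.03
```

Emit:
step_arm:
  deltas: "1 1 -3 0 0; 1 2.5 -6 0 0; 1 3.8 -8.6 1 0; 1 3.8 -8.6 4 0; 1 3.85 -8.6 7.5 0; 1 3.9 -8.6 11 0; 1 3.9 -8.6 14 0; 1 3.9 -8.6 16 0; 1 3.9 -8.6 16.4 0; 1 3.9 -8.6 16.4 0"

```text
time_s: 14.35
tool_pos: [0.4844, -0.3162, 0.135]
tcp_rot: [179.9, 0.7, 174.6]
ft_force: [-0.6, -0.6, -2.8]
gripper_width: 0.0396
```

Run:
```python
from h import *
s=get_state();print(s['time_s'],s['tool_pos'],s['tcp_rot'],rrel(s['tool_pos']),s['ft_force'],s['gripper_width'])
b=viewer.read_camera('side');s=get_state();w=viewer.read_camera('wrist')
cv2.imwrite('pics/sw14.png',np.hstack([cv2.resize(b[195:295,320:420],(400,400),interpolation=cv2.INTER_CUBIC),w[:,130:530]]))
print(wproj(rest(-.063,.017,.081),s),wproj(rest(-.063,-.017,.081),s))
```

```text
14.35 [ 0.4844 -0.3162  0.135 ] [179.9462   0.6834 174.568 ] [0.5314 0.6733] [-0.5762 -0.5668 -2.8038] 0.039576708238348336
[338.9868 128.1963] [293.6287 128.1407]
```

View pics/sw14.png

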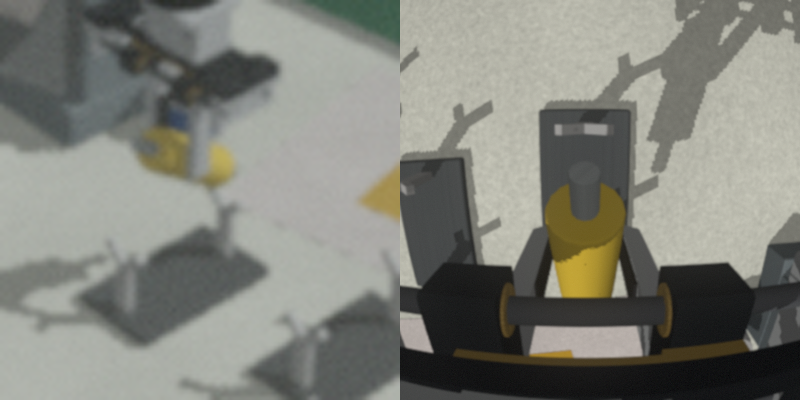

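Emit:
step_arm:
  deltas: "1 0 -0.1 0.6 0; 1 0 -0.1 1.2 0; 1 0 -0.1 1.8 0; 1 0 -0.1 2.3 0; 1 0 -0.1 2.6 0; 1 0 -0.1 2.6 0"
  squeeze: 18

```text
time_s: 15.05
tool_pos: [0.4855, -0.3181, 0.1097]
tcp_rot: [-180.0, 0.8, 174.6]
ft_force: [-0.4, -0.1, -3.3]
gripper_width: 0.0396
```

Run:
```python
from h import *
s=get_state();print(s['time_s'],s['tool_pos'],s['tcp_rot'],rrel(s['tool_pos']),s['ft_force'],s['gripper_width'])
b=viewer.read_camera('side')
cv2.imwrite('pics/s15.png',cv2.resize(b[195:295,320:420],(500,500),interpolation=cv2.INTER_CUBIC))
```

```text
15.05 [ 0.4855 -0.3181  0.1097] [-179.9865    0.7823  174.5536] [ 1.7974 -1.1298] [-0.3833 -0.0961 -3.2976] 0.039583208197177124
```

View pics/s15.png

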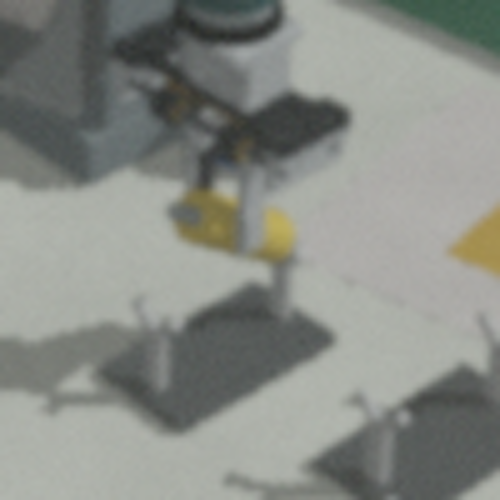

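Emit:
step_arm:
  deltas: "1 0 0.05 0.3 0; 1 0.1 0.05 0.6 0; 1 0.3 0.05 0.85 0; 1 0.5 0.05 1.1 0; 1 0.7 0.05 1.4 0; 1 0.9 0.05 1.7 0; 1 0.9 0.05 1.7 0"

```text
time_s: 15.8
tool_pos: [0.4767, -0.317, 0.0926]
tcp_rot: [-180.0, 0.8, 174.5]
ft_force: [1.6, -1.2, -2.3]
gripper_width: 0.0396
```

Run:
```python
from h import *
s=get_state();print(s['time_s'],s['tool_pos'],s['tcp_rot'],rrel(s['tool_pos']),s['ft_force'],s['gripper_width'])
b=viewer.read_camera('side');w=viewer.read_camera('wrist')
cv2.imwrite('pics/sw16.png',np.hstack([cv2.resize(b[195:295,320:420],(400,400),interpolation=cv2.INTER_CUBIC),w[:,130:530]]))
```

```text
15.8 [ 0.4767 -0.317   0.0926] [-179.9583    0.7994  174.5447] [-7.0319 -0.8883] [ 1.616  -1.2229 -2.2566] 0.039592568806141
```

View pics/sw16.png

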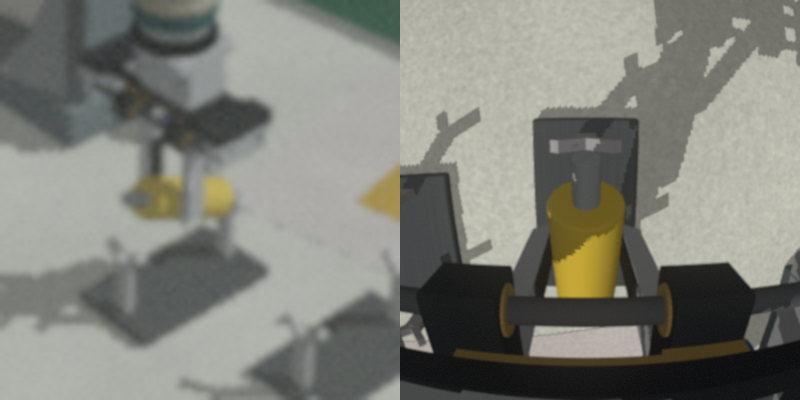

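Emit:
step_arm:
  deltas: "1 0.2 0.05 0.4 0; 1 0.35 0.05 0.75 0; 1 0.5 0.05 1.1 0; 1 0.6 0.05 1.4 0; 1 0.7 0.05 1.7 0; 1 0.8 0.05 2.05 0; 1 0.85 0.05 2.4 0; 1 0.9 0.05 2.7 0; 1 0.95 0.05 3 0; 1 0.95 0.05 3 0"

```text
time_s: 16.9
tool_pos: [0.4675, -0.3155, 0.0622]
tcp_rot: [-180.0, 0.8, 174.5]
ft_force: [-1.3, -0.1, -0.2]
gripper_width: 0.0395
```

Run:
```python
from h import *
s=get_state();print(s['time_s'],s['tool_pos'],s['tcp_rot'],rrel(s['tool_pos']),s['ft_force'],s['gripper_width'])
b=viewer.read_camera('side');w=viewer.read_camera('wrist')
cv2.imwrite('pics/sw17.png',np.hstack([cv2.resize(b[195:295,320:420],(400,400),interpolation=cv2.INTER_CUBIC),w[:,130:530]]))
```

```text
16.9 [ 0.4675 -0.3155  0.0622] [-179.9867    0.7502  174.5489] [-16.3212  -0.2829] [-1.2891 -0.0842 -0.2034] 0.039462021527103035
```

View pics/sw17.png

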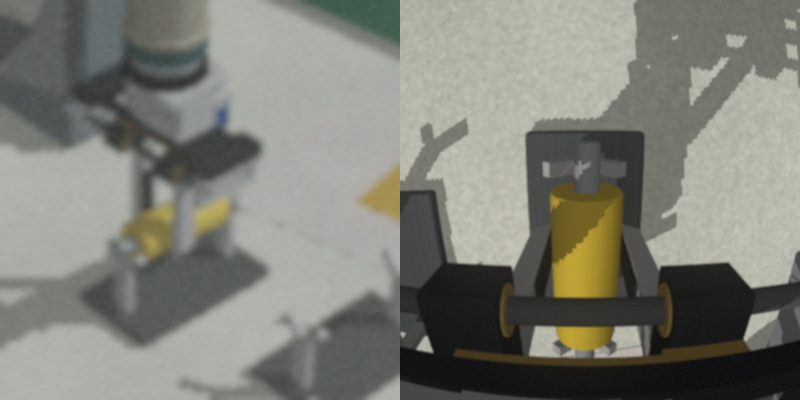

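Emit:
step_arm:
  deltas: "1 0.05 0 0.3 0; 1 0.05 0 0.5 0; 1 0.05 0 0.65 0; 1 0.05 0 0.8 0; 1 0.05 0 0.8 0"

```text
time_s: 17.5
tool_pos: [0.4678, -0.3165, 0.0583]
tcp_rot: [-179.8, 0.9, 174.6]
ft_force: [-6.1, 2.3, 20.2]
gripper_width: 0.0392
```

```bash
cat > chk.py <<'E'
from h import *
import sys
n=sys.argv[1]
s=get_state();print(s['time_s'],s['tool_pos'],s['tcp_rot'],rrel(s['tool_pos']),s['ft_force'],s['gripper_width'])
b=viewer.read_camera('side');s=get_state();w=viewer.read_camera('wrist')
cv2.imwrite(f'pics/sw{n}.png',np.hstack([cv2.resize(b[195:295,320:420],(400,400),interpolation=cv2.INTER_CUBIC),w[:,130:530]]))
for x in (-.076,-.05,.05,.076): print(x,wproj(rest(x,0,.074),s).round(1)+[270,0],((proj('side',rest(x,0,.074))-[320,195])*4+1.5).round())
E
python3 chk.py 18
```

```text
17.5 [ 0.4678 -0.3165  0.0583] [-179.8243    0.9006  174.5942] [-15.9729  -1.2062] [-6.0655  2.2657 20.2306] 0.039232739430106175
-0.076 [588.8 142.8] [111. 259.]
-0.05 [588.6 190.7] [132. 248.]
0.05 [587.8 334.9] [213. 204.]
0.076 [587.6 360.8] [233. 193.]
```

View pics/sw18.png

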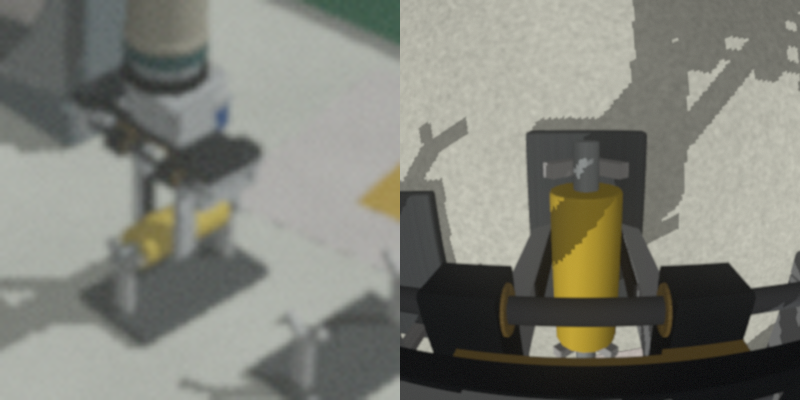

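Emit:
step_arm:
  deltas: "1 0 0 0 0; 1 0 0 0 0; 1 0 0 0 0"
  squeeze: 8

```text
time_s: 17.9
tool_pos: [0.4683, -0.3165, 0.0584]
tcp_rot: [-179.8, 1.0, 174.6]
ft_force: [0.2, 0.5, 2.1]
gripper_width: 0.0397
```

```bash
python3 chk.py 19
python3 - <<'E'
from h import *
a=viewer.read_camera('top');cv2.imwrite('pics/t19.png',cv2.resize(a[110:270,210:420],None,fx=3.5,fy=3.5,interpolation=cv2.INTER_CUBIC))
E
```

```text
17.9 [ 0.4683 -0.3165  0.0584] [-179.8135    0.9603  174.5857] [-15.4575  -1.2317] [0.1841 0.488  2.1139] 0.03970360342751098
-0.076 [588.8 141.8] [111. 259.]
-0.05 [588.6 189.8] [132. 248.]
0.05 [587.8 334.1] [213. 204.]
0.076 [587.6 360.2] [233. 193.]
```

View pics/sw19.png

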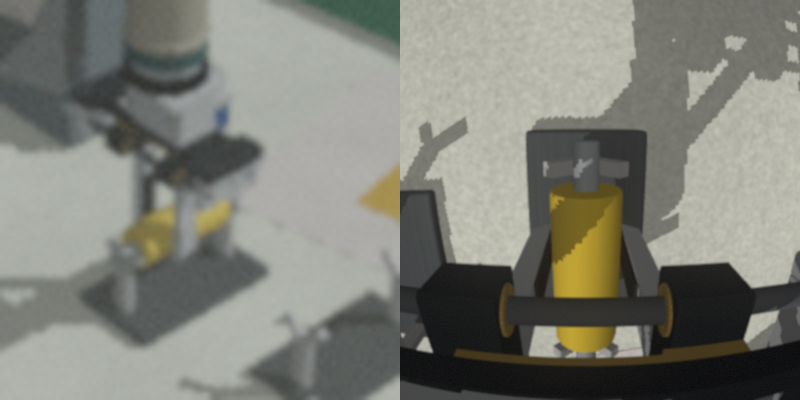

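View pics/t19.png

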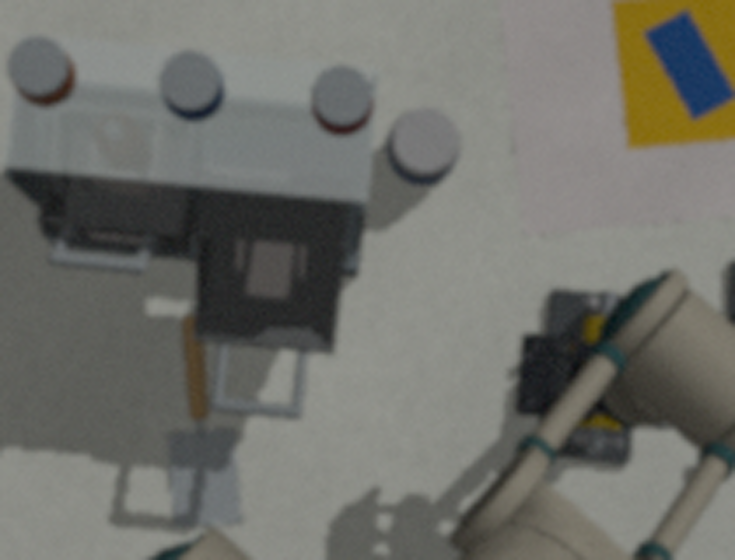

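Emit:
step_arm:
  deltas: "0.05 0 0 0 0; 0 0 0 0 0; -0.2 0 0 0 0; -0.4 0 0 0 0; -0.5 0 0 0 0; -0.5 0 0 0 0; -0.5 0 0 -1 0; -0.5 0 0 -3 0; -0.5 0 0 -6 0; -0.5 0 0 -10 0; -0.5 0 0 -13 0; -0.5 0 0 -13 0"

```text
time_s: 19.25
tool_pos: [0.4686, -0.318, 0.194]
tcp_rot: [-179.5, 1.4, 174.6]
ft_force: [1.8, 0.5, -0.7]
gripper_width: 0.0705
```

```bash
python3 chk.py 20
```

```text
19.25 [ 0.4686 -0.318   0.194 ] [-179.4601    1.4398  174.6019] [-15.0541  -2.6578] [ 1.7862  0.4799 -0.7038] 0.07047225643744413
-0.076 [588.9 129. ] [111. 259.]
-0.05 [588.8 156. ] [132. 248.]
0.05 [588.4 250.8] [213. 204.]
0.076 [588.3 272.1] [233. 193.]
```

View pics/sw20.png

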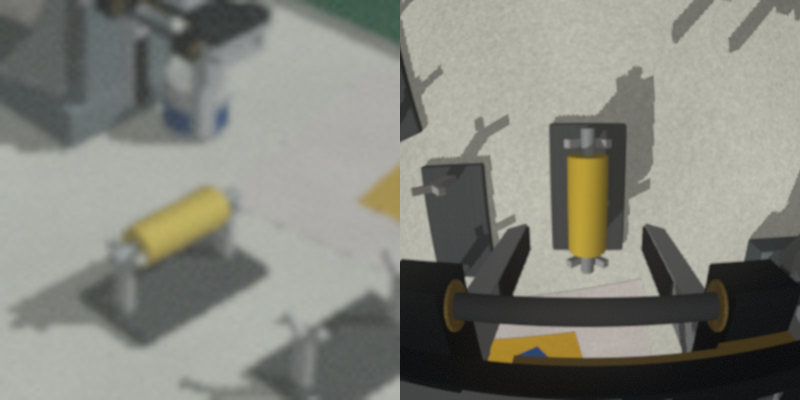

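Emit:
step_arm:
  deltas: "-0.5 1 0 -2 0; -0.5 4 0 -4 0; -0.5 8 0 -6 0; -0.5 12 0 -6 0; -0.5 14 0 -6 0; -0.5 14 0 -6 0; -0.5 14 0 -6 0"

```text
time_s: 20.05
tool_pos: [0.3258, -0.3021, 0.2458]
tcp_rot: [-179.8, 1.0, 174.5]
ft_force: [0.6, 0.1, 0.8]
gripper_width: 0.0706
```

Run:
```python
from h import *
s=get_state();print(s['time_s'],s['tool_pos'],s['ft_force'],s['joint_velocities'].round(2))
a=viewer.read_camera('top');b=viewer.read_camera('side')
cv2.imwrite('pics/fin.png',np.vstack([cv2.resize(a[110:270,130:430],(600,320)),cv2.resize(b[130:290,230:430],(350,280))[:, :].copy() if 0 else cv2.resize(b[140:280,230:440],(600,280))]))
for nm,x,z,A in [('bar open',-.035,.15,.9)]:
    P=rack(x*np.cos(A)-z*np.sin(A),-.07,.06+x*np.sin(A)+z*np.cos(A));print(proj('top',P))
o=cv2.imread('pics/top0.png');hsv=cv2.cvtColor(a,cv2.COLOR_BGR2HSV)
m=np.zeros(a.shape[:2],np.uint8);m[185:250,355:405]=cv2.inRange(hsv[185:250,355:405],(18,110,50),(36,255,255))
M=cv2.moments(m,True);c=(M['m10']/M['m00'],M['m01']/M['m00']);P=onz('top',c,.08);print('roller',c,P,rrel(P))
r=cv2.minAreaRect(np.argwhere(m)[:,::-1].astype(np.float32));pts=cv2.boxPoints(r);w=np.array([onz('top',p,.08) for p in pts]);e=[w[1]-w[0],w[2]-w[1]];L=max(e,key=np.linalg.norm);print(np.linalg.norm(L),np.degrees(np.arctan2(L[1],L[0]))%180)
```

```text
20.05 [ 0.3258 -0.3021  0.2458] [0.5862 0.0578 0.78  ] [ 0.92  1.05 -1.51  0.15 -0.01 -0.03]
[283.977  226.2754]
roller (381.9588377723971, 215.90314769975788) [ 0.4839 -0.3185  0.08  ] [ 0.3055 -1.6355]
0.10305747525719104 174.2236568593798
```

View pics/fin.png

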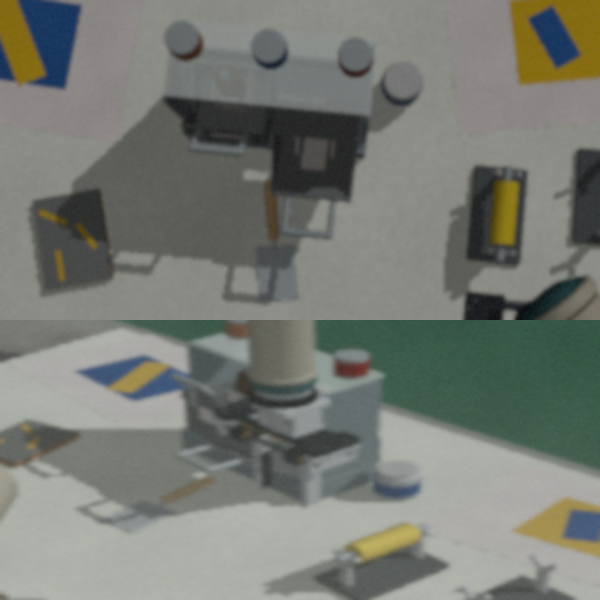

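Run:
```python
from plant import env
print(env.close_job())
```

```text
the job is handed in; nothing more can be done
None
```

The yellow roller is lying in the nearest rest, its bin (the right one) is still tipped open, and I handed the job in at about 20 s. No verdict came back.

- **Opening the bin:** I hooked the bar and pulled the bin to its stop. When I lifted the finger away, the bin came back to about 0.65 rad. I then pushed the bar down to the stop from above, with 31 N on the fingertips, and held it there. After that it stayed open by itself.
- **Placing the roller:** I gripped the roller and drew it out. I set its lower axle end in the far V, then pivoted it level into both Vs with the fingers on it before letting go.

**Last checks:**
- **Roller position:** by the top camera, its middle is 0.3 mm along and 1.6 mm across from the seat I measured. Its axis is within about 0.3° of the rest's. The wrist image showed both axle ends in their forks.
- **Roller height:** I judged this from the finger height and contact force, not from a camera. They agree with it lying home.
- **Open bin:** its bar was within a pixel of where it should be at 0.9 rad.
- **Everything else:** the left bin, brown roller, ink tin, lino block and ink knife look unmoved.

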